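# Close the filter cell with its keyed collar

### The arm

A 6-joint arm with a two-finger parallel gripper is mounted at the origin on the work surface. World frame = base frame: x ahead of the robot, y to its left, z up, the work surface at z = 0. Lengths are in m, angles in rad, forces in N, time in s.
With the tool pointing down it reaches from about 0.35 to 0.775 m from the base axis. Payload 7.3 kg.
Tool frame: the origin (TCP) lies midway between the tips of the shut fingers; the grasp point (between the pads) lies 19 mm behind it; z points along the fingers, y is the direction in which the jaws open and shut (so a half turn about z gives the same grasp; the last joint's range is limited). The gripper opens to 92 mm and grips with 3 to 60 N. Pads are 19 mm wide; open, the fingers measure 130 mm over their backs; the gripper's body (75 mm by 190 mm) begins 47 mm behind the grasp point.
Start: joints at [1.125, 0.342, 1.524, -0, 1.275, -0.146], TCP at [0.155, 0.502, 0.227] pointing down, gripper open.
Joint ranges: [-2.53, 2.53], [-0.77, 2.02], [0.04, 2.7], [-1, 4.14], [0.28, 2.66], [-3.11, 3.11]. Speed limits (rad/s): [2.57, 2.57, 3.14, 3.14, 3.14, 3.14].

### API

Orientations are given as [roll, pitch, yaw] about the fixed x, y, z axes, in that order (R = Rz(yaw) Ry(pitch) Rx(roll)).
In Python, from cell import robot gives the robot as it stands.
- The arm moves only by the shell command python3 -m crank 'ROWS' [FORCE]. ROWS is a JSON object of lists of equal length, an entry for each row: "claw": the opening, from 0 (shut) to 1 (fully open); "delta_pos": the shift along the tool's x, y, z in units of 25 mm (1.0 is 25 mm), a list of three; "roll": the turn about the tool's z in units of 6 degrees (1.0 is 6 degrees). In form: {"claw": [claw, ...], "delta_pos": [[dx, dy, dz], ...], "roll": [roll, ...]}. A call has exactly 8 rows; each row is the pose to reach, as a shift and turn from the pose commanded when the call began, along the tool's axes at that moment; what a row does not reach only later rows make up. A row lasts 1/12 s, in which the tool goes at most 41.7 mm and 7.16 degrees, less where a joint would pass 70% of its speed; a pose out of reach is approached as far as the arm can. A call with a gripper value outside its range is refused whole. The fingers move at their own pace and stop on an object; FORCE is the grip in N (left out, the last holds). Time passes only in rows, so rows that repeat a pose let the fingers close, or fill a call up. It gives the time, the measured TCP pose, the force and the opening at its end, in the units of the state.
- robot.observe(): the state, without advancing time (a new reading comes with each control period).
- robot.read_camera(name): name is "scene" or "top"; returns a dict with "color" (480x640x3 uint8, blue, green, red), "fx", "fy", "cx", "cy" (pixels), "rvec" (rotation vector, rad) and "tvec" (3), from world to camera coordinates, as OpenCV has them. Camera axes: x right, y down, z forward; pixel columns grow to the right and rows downward; lengths in m; the calibration is good to about 2 mm. A picture is of the moment at which its call begins. There is no depth.
- robot.hand_in(): hands the job in, once; it reports no verdict.
The state is a dict: "time": time; "qpos": joint angles; "qvel": joint speeds; "joint_efforts": joint torques, N m; "tool_pos": TCP position; "tool_rot": TCP orientation; "contact_force": force on the tool from outside, world axes, zero at the start; "torque": the same for the moment, N m; "opening": finger opening in m.
Only numpy, scipy, OpenCV 4.12 (cv2) and the standard library are available. Lean on these libraries where they do the work, as an engineer would, in place of code of your own. Each camera call takes 0.05 s, during which the arm holds its last target.

### The job

The filter cell on the workshop bench has just been loaded: close it. Pick up the knurled collar, put it over the cell's neck, turn it until its hidden keyways drop over the pins, then push it fully home against the spring, down on the cell's shoulder. Finish while still gripping it and holding it pushed home (the spring lifts it if you let go), and leave the other things on the bench where they are.

Things in the scene. Friction and masses are not known exactly. Their poses are not given: they have to be found in the camera images.
- collar_center (a point): Centre of the knurled collar: a dark steel round cap 58 mm across, 46 mm tall, about 200 g (160 to 260), closed on top, open below, lying open side down on the bench. The point is on its axis half-way up, 23 mm above its underside; z is its axis, up. Grip it across its diameter, in the upper two thirds. Fully home on the cell, this point is 78 mm above the bench.
- collar_lip (a point): On the collar's axis, 7.5 mm above its underside: the level of the underside of its inner lip (bore 40 mm), hidden inside. Below it is only a skirt of 51 mm inner diameter. Four straight keyways 11 mm wide cut the lip, on the collar's own +x, +y, -x and -y axes, up to the closed top's underside, 36 mm above the collar's underside.
- cell_neck (a point): On the upright axis of the filter cell, 86 mm above the bench, where the straight part of its neck (38 mm across) ends; it tapers to 31 mm at 90 mm. A round brass spring-loaded follower, 23 mm across, stands out of the neck to 101 mm. Fixed to the bench; foot plate 110 x 90 x 8 mm, long side along x; brass spout at +x, 30 mm up.
- cell_shoulder (a point): On the cell's axis at its flat shoulder, 55 mm above the bench: the top of the grey pot, 60 mm across, below the neck. The collar's lower edge sits on it when fully home.
- cell_pin_level (a point): On the cell's axis, level with the tops of its four pins, 74.5 mm above the bench: 5 mm thick, 90 degrees apart, reaching 23.5 mm from the axis. Their direction differs from cell to cell and is not given by this frame: see it or feel for it. Out of line, the lip rests on them, collar 12 mm above home; turning either way lines them up within a quarter turn, with about 0.13 rad of play each way.
- follower (a joint): How far the spring-loaded follower is pushed down into the neck, m: 0 free, about 0.010 when the collar is fully home. Its spring pushes up with 3 N at 0, growing to 9 N at 0.010. The collar's weight alone does not push it home.
- oil_bottle_mid (a point): Bystander, not to be moved: grey bottle 64 mm across, 150 mm tall, standing; this point is on its axis 75 mm above the bench.
- spanner: Bystander, not to be moved: a spanner lying flat on the bench; origin under its middle, x along it.
- bolt_bowl: Bystander, not to be moved: a steel bowl 90 mm across and 35 mm tall; origin at the centre of its underside.
Things that resemble listed ones, but are neither listed nor needed, are in the scene too. What is shaped like the part that bears cell_neck but blue or pink is not meant.

How it is judged:
At the end, for the whole second after the job is handed in: The collar is over the neck, within 3 mm of its axis and upright to 0.08 rad, keyed over the pins and pushed down to within 2.5 mm of the shoulder with the follower pressed in by more than 7 mm, and the fingers still hold it there (more than 2 N on it) (z of collar_center in the frame of cell_neck between -0.012 and -0.0055 m and horizontal distance between collar_center and cell_neck below 0.003 m and angle between collar_center's own z axis and vertical below 0.08 rad and value of joint follower above 0.007 m and contact force between the fingers and collar above 2 N); the arm keeps its last pose, push and grip.
It fails at once if a bystander is moved by more than 30 mm (distance of any of oil_bottle_mid, spanner, bolt_bowl from where it was at the start of the episode above 0.03 m).
It also fails if it takes over 48 s, if anything falls off the work surface, if the arm or the gripper's body presses on something with over 40 N, if the wrist force passes 120 N, or if a joint passes its speed limit or range.

## Working session

There is one attempt and no reset: what is moved stays moved. The work goes in short steps, Python scripts to look and compute and a shell command to move; the robot and the scene stay as the last step left them, time stands still between calls to the robot, and variables do not carry over. Pictures are saved under pics/ and viewed, and the job is handed in when it is done.

```bash
ls; mkdir -p pics; python3 - <<'E'
from cell import robot
import cv2,json
s=robot.observe();print(s)
for n in("scene","top"):
    c=robot.read_camera(n);cv2.imwrite(f"pics/{n}0.png",c["color"]);print({k:v for k,v in c.items() if k!="color"})
E
```

```text
pics
{'time': 0.0, 'qpos': array([ 1.12499442e+00,  3.42727179e-01,  1.52501347e+00,  3.80558812e-05,
        1.27539455e+00, -1.45990752e-01]), 'qvel': array([-0.00124459,  0.00173203, -0.0008603 ,  0.00095718, -0.00098681,
       -0.00143288]), 'joint_efforts': array([-4.63854904e-04, -4.31241095e+01, -2.44217652e+01,  7.18839490e-02,
        5.60309656e-02, -6.01935858e-05]), 'tool_pos': array([0.1548407 , 0.50122496, 0.22604389]), 'tool_rot': array([-3.14007181e+00, -2.60402040e-04,  2.84177019e+00]), 'contact_force': array([-0.01346578,  0.38316104, -0.58971058]), 'torque': array([-0.01088857,  0.02004624, -0.0240962 ]), 'opening': 0.09174771255324414}
{'fx': 583.884860581543, 'fy': 583.884860581543, 'cx': 324.5514515628809, 'cy': 238.11656307839266, 'rvec': array([ 2.19635283,  1.46001759, -0.4326181 ]), 'tvec': array([-0.22708365, -0.4057047 ,  1.69512063])}
{'fx': 454.3799363919949, 'fy': 454.3799363919949, 'cx': 319.48168236072144, 'cy': 233.78640449464012, 'rvec': array([ 2.17636107, -2.17955697,  0.14040503]), 'tvec': array([-0.03200419,  0.59132558,  1.12362086])}
```

View pics/scene0.png

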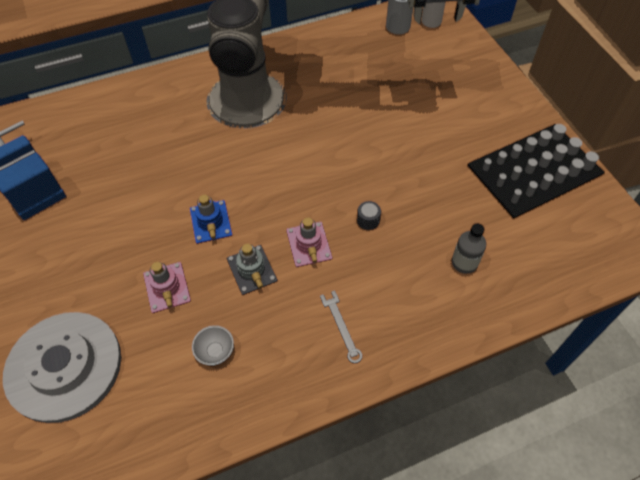

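View pics/top0.png

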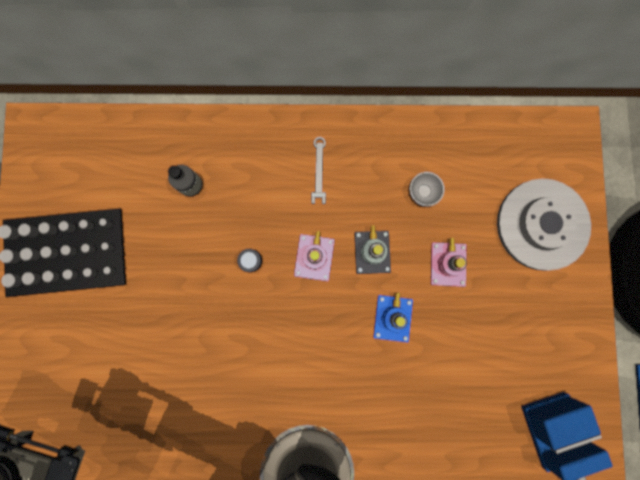

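Scene picture: collar at (369,214), with nothing else like it except the small pegs on the black rack and the brake hub at (62,365). There are four cells: grey at (250,265), pink at (310,240) and (165,285), and blue at (210,215). Top view: collar at (249,260), grey cell at (374,251), pinks at (314,257) and (449,263), blue at (394,318). I choose the grey cell, and check it in a crop.

```bash
python3 - <<'E'
import cv2,numpy as np
t=cv2.imread("pics/top0.png");s=cv2.imread("pics/scene0.png")
def cr(im,x,y,r,n): return cv2.resize(im[y-r:y+r,x-r:x+r],(n,n),interpolation=cv2.INTER_CUBIC)
a=np.hstack([cr(t,374,251,25,400),cr(s,250,265,30,400)])
b=np.hstack([cr(t,249,260,25,200),cr(s,369,214,25,200),cr(t,314,257,25,200),cr(s,310,240,30,200)])
cv2.imwrite("pics/crop1.png",np.vstack([a,b]))
E
```

```text
(no output)
```

View pics/crop1.png

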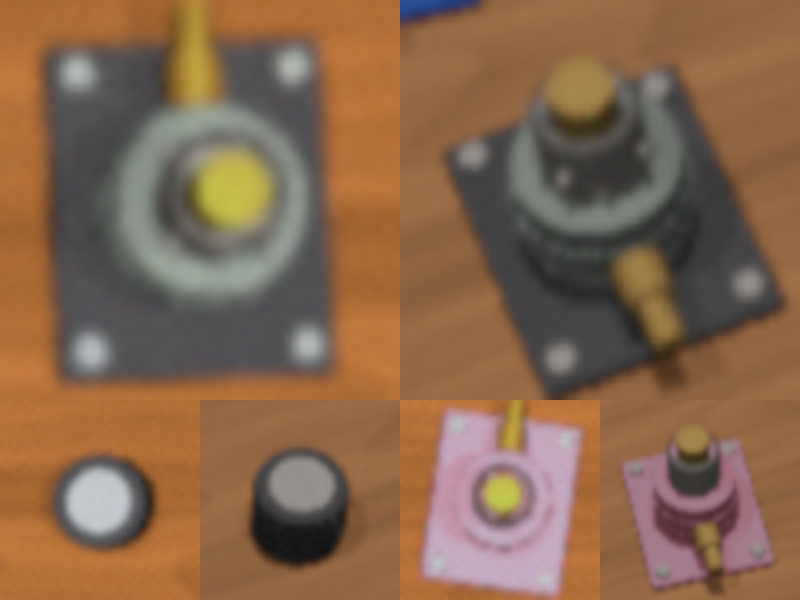

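The crop confirms the grey pot on a dark plate (top (374,251)) and the dark collar with a light top disc (top (249,260)). Next I measure both in both views.

```bash
cat > h.py <<'E'
import cv2,numpy as np
from cell import robot
def cam(n):
    c=robot.read_camera(n);K=np.array([[c["fx"],0,c["cx"]],[0,c["fy"],c["cy"]],[0,0,1.]])
    return c["color"],K,cv2.Rodrigues(c["rvec"])[0],c["tvec"]
def ray(C,uv):
    _,K,R,t=C
    return -R.T@t, R.T@np.linalg.inv(K)@np.array([uv[0],uv[1],1.])
def plane(C,uv,z):
    o,d=ray(C,uv); return o+d*(z-o[2])/d[2]
def tri(C1,u1,C2,u2):
    o1,d1=ray(C1,u1);o2,d2=ray(C2,u2)
    k=np.linalg.lstsq(np.c_[d1,-d2],o2-o1,rcond=None)[0]
    return (o1+k[0]*d1+o2+k[1]*d2)/2, np.linalg.norm(o1+k[0]*d1-o2-k[1]*d2)
def blob(mask,near,r):
    m=np.zeros(mask.shape,np.uint8);x,y=near;m[y-r:y+r,x-r:x+r]=mask[y-r:y+r,x-r:x+r]
    n,l,s,c=cv2.connectedComponentsWithStats(m)
    i=1+np.argmin([np.hypot(*(c[j]-near))-0.05*s[j,4] for j in range(1,n)])
    return c[i],s[i]
def proj(C,p):
    _,K,R,t=C;q=K@(R@np.asarray(p,float)+t);return q[:2]/q[2]
E
python3 - <<'E'
from h import *
T=cam("top");S=cam("scene")
def hsv(C):return cv2.cvtColor(C[0],cv2.COLOR_BGR2HSV)
t,s=hsv(T),hsv(S)
print(t[260,249],s[211,370],t[249,377],s[249,247], s[265,250])
# collar disc
ct,st=blob(((t[...,2]>150)&(t[...,1]<60)).astype(np.uint8),(248,259),14)
cs,ss=blob(((s[...,2]>80)&(s[...,1]<60)).astype(np.uint8),(369,210),10)
print(ct,st,cs,ss,plane(T,ct,.046),plane(S,cs,.046),tri(T,ct,S,cs))
ft,st=blob(((t[...,1]>120)&(t[...,2]>110)).astype(np.uint8),(378,250),8)
fs,ss=blob(((s[...,1]>90)&(s[...,2]>110)).astype(np.uint8),(247,248),8)
print(ft,st,fs,ss,plane(T,ft,.101),plane(S,fs,.101),tri(T,ft,S,fs))
# plate: dark
b,sb=blob(((t[...,2]<110)&(t[...,1]<80)).astype(np.uint8),(374,253),30);print("plate bbox",sb)
for uv in [(349+25*78/200-0,226+25*72/200),(349+293/8,226+68/8),(349+90/8,226+352/8),(349+308/8,226+345/8)]:
    if uv[0]<360 and 0: pass
    print(plane(T,uv,.010))
E
```

```text
[105  10 205] [ 15  14 148] [ 28 159 196] [ 20 136 163] [48 13 99]
[248.25490196 259.79901961] [241 252  16  16 204] [369.0125523  209.20083682] [359 202  20  16 239] [0.52475326 0.14479593 0.046     ] [0.52466772 0.1445418  0.046     ] (array([0.52470992, 0.14466611, 0.04601977]), np.float64(0.0002654849472458851))
[377.42622951 249.52459016] [373 246  10   8  61] [246.06626506 244.92771084] [239 240  16  13 166] [ 0.54610843 -0.16951608  0.101     ] [ 0.54079173 -0.16971714  0.101     ] (array([ 0.54534905, -0.16942882,  0.10755231]), np.float64(0.0018896856229189563))
plate bbox [355 231  35  42 735]
[ 0.590381   -0.13529158  0.01      ]
[ 0.59166599 -0.20530699  0.01      ]
[ 0.49981094 -0.13809059  0.01      ]
[ 0.50191362 -0.20853435  0.01      ]
```

```bash
python3 - <<'E'
from h import *
T=cam("top");S=cam("scene")
t,s=[cv2.cvtColor(C[0],cv2.COLOR_BGR2HSV) for C in(T,S)]
print(t[240:258:1,370:386,1]);print(t[240:258,370:386,2])
for v in (130,140,150,155):
  fs,ss=blob(((s[...,1]>90)&(s[...,2]>v)).astype(np.uint8),(247,246),9);print(v,fs,ss,plane(S,fs,.101))
for v in (80,100,120,140):
  ft,st=blob(((t[...,1]>v)&(t[...,0]>22)).astype(np.uint8),(378,250),8);print(v,ft,st,plane(T,ft,.101))
def screws(C,h,near,v):
  for n in near:
    c,st=blob(((h[...,2]>v)&(h[...,1]<70)).astype(np.uint8),n,5);p=plane(C,c,.010);print(c,st[4],p);yield p[:2]
a=np.array(list(screws(T,t,[(359,235),(386,234),(360,270),(387,269)],130)));print(a.mean(0))
b=np.array(list(screws(S,s,[(236,263),(263,252),(249,293),(277,282)],130)));print(b.mean(0))
for C,n in((T,"top"),(S,"scene")):
  im=C[0]
  x,y=map(int,proj(C,(.545,-.17,.07)));k=cv2.resize(im[y-22:y+22,x-22:x+22],(500,500),interpolation=cv2.INTER_CUBIC);cv2.imwrite(f"pics/c2{n}.png",cv2.convertScaleAbs(k,alpha=1.5));print(x,y)
E
python3 -c "
import cv2,numpy as np
cv2.imwrite('pics/c2.png',cv2.resize(np.hstack([cv2.imread('pics/c2top.png'),cv2.imread('pics/c2scene.png')]),(800,400)))"
```

```text
[[ 19  26  25  27  18  19  21  17  15  13  10  11   5   6   9   3]
 [ 17  18  18  18  18  17  19  14  16  16  11  13  13   5   3   6]
 [ 15  15  17  14  15  16  14  12  14  18  17  14  14   8   7   8]
 [ 11  17  18  10  21  17  19  24  27  19  17  16  10   7   6   5]
 [ 12   9   9  14  24  39  56  68  67  65  56  33  16  11  13   9]
 [ 12  19  22  23  42  70 100 112 114 110 102  75  30  14  14  13]
 [ 16  21  24  38  72 116 141 148 150 146 144 111  63  21  15  18]
 [ 18  21  36  74 119 146 154 155 161 160 150 136  95  39  16  18]
 [ 21  29  53 118 152 159 158 162 162 161 156 147 119  56  19  17]
 [ 19  37  85 149 157 156 161 160 160 159 158 155 126  73  25  16]
 [ 16  32  81 159 161 155 158 156 163 159 160 150 130  70  24  18]
 [ 25  24  82 150 158 163 159 159 154 160 155 143 108  55  19  16]
 [ 23  29  52 114 158 164 157 156 153 149 141 114  73  33  14  14]
 [ 15  28  35  62 117 154 151 149 142 127 105  76  43  19  13  12]
 [ 20  24  25  29  56  84 101 103  99  85  69  45  25  16  14  12]
 [ 15  17  20  23  29  32  39  44  45  43  36  25  13  15  13  15]
 [ 12  10  24  21  21  23  2
[... 1947 characters left out ...]
[377.1754386  249.50877193] [373 246   9   8  57] [ 0.54614689 -0.16891607  0.101     ]
[358.28571429 234.5       ] 14 [ 0.59168582 -0.13409939  0.01      ]
[385.38461538 233.61538462] 13 [ 0.59397799 -0.20472172  0.01      ]
[359.86666667 269.46666667] 15 [ 0.50118204 -0.13711815  0.01      ]
[387.15384615 268.53846154] 13 [ 0.50342375 -0.20766647  0.01      ]
[ 0.5475674  -0.17090144]
[238.71428571 261.85714286] 7 [ 0.5209727 -0.1927624  0.01     ]
[258.33333333 247.33333333] 3 [ 0.50071388 -0.13641023  0.01      ]
[244.33333333 288.33333333] 3 [ 0.59350651 -0.20292394  0.01      ]
[272.33333333 277.33333333] 3 [ 0.59140474 -0.13338526  0.01      ]
[ 0.55164946 -0.16637046]
375 250
248 253
```

View pics/c2.png

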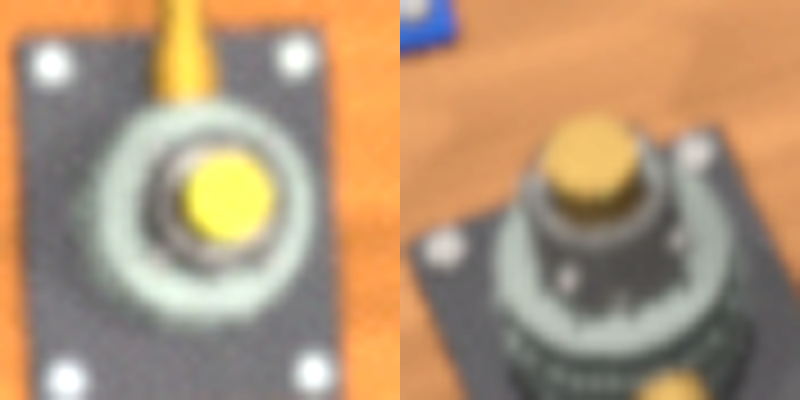

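```bash
cat >> h.py <<'E'
def go(x,y,z,yaw=None):
    s=robot.observe();y0=s["tool_rot"];from scipy.spatial.transform import Rotation as Ro
    R=Ro.from_euler("xyz",y0).as_matrix();d=R.T@(np.array([x,y,z])-s["tool_pos"])
    print("t",round(s["time"],2),"units",np.round(d/.025,2),"roll",None if yaw is None else round(np.degrees(y0[2]-yaw)/6,2),"rot",np.round(y0,3),"pos",np.round(s["tool_pos"],4),"F",np.round(s["contact_force"],1),"j6",round(s["qpos"][5],2),"op",round(s["opening"],4))
E
python3 - <<'E'
from h import *
go(.5247,.1447,.12)
T=cam("top");S=cam("scene")
for uv in [(244.5,261.8),(256.25,257.4)]:
    p=plane(S,uv,.072);d=p[:2]-[.5465,-.1702];print(p,np.hypot(*d),np.degrees(np.arctan2(d[1],d[0])))
print(plane(T,(314,257),.05),plane(T,(185,180),.07))
E
```

```text
t 0.3 units [-18.34  -9.27   4.26] roll None rot [-3.141 -0.     2.842] pos [0.155  0.5015 0.2265] F [ 0.4 -0.6  0.4] j6 -0.15 op 0.0919
[ 0.56349813 -0.18465348  0.072     ] 0.02231231697289903 -40.37447119742639
[ 0.5628729  -0.15646021  0.072     ] 0.021374137634796127 40.00266050142448
[ 0.53126277 -0.01864704  0.05      ] [0.72097717 0.30014516 0.07      ]
```

```bash
python3 -m crank '{"claw":[1,1,1,1,1,1,1,1],"delta_pos":[[-0.6,-0.3,0],[-1.8,-0.9,0],[-3.1,-1.6,0],[-4.5,-2.3,0],[-5.9,-3,0],[-7.3,-3.7,0],[-8.7,-4.4,0],[-10,-5,0]],"roll":[0,0,0,0,0,0,0,0]}' 30
python3 -m crank '{"claw":[1,1,1,1,1,1,1,1],"delta_pos":[[-1.2,-0.6,0.2],[-2.6,-1.3,0.8],[-4,-2,1.6],[-5.4,-2.7,2.4],[-6.8,-3.4,3.1],[-7.8,-3.9,3.6],[-8.3,-4.2,3.9],[-8.3,-4.2,3.9]],"roll":[0,0,0,0,0,0,0,0]}'
python3 -c "
from h import *
go(.5247,.1447,.010)"
```

```text
time: 1.07
tool_pos: [0.3582, 0.3066, 0.227]
tool_rot: [3.141, 0.0, 2.842]
contact_force: [1.3, 1.8, 0.7]
opening: 0.0919
time: 1.73
tool_pos: [0.5251, 0.1442, 0.1272]
tool_rot: [-3.14, -0.002, 2.838]
contact_force: [-0.9, 0.4, -0.2]
opening: 0.0917
t 1.73 units [0.01 0.02 4.69] roll None rot [-3.140e+00 -2.000e-03  2.838e+00] pos [0.5251 0.1442 0.1272] F [-0.9  0.4 -0.2] j6 -1.14 op 0.0917
```

```bash
python3 -m crank '{"claw":[1,1,1,1,1,1,1,1],"delta_pos":[[0,0,0.5],[0,0,1.2],[0,0,2],[0,0,2.8],[0,0,3.5],[0,0,4.1],[0,0,4.6],[0,0,4.6]],"roll":[0,0,0,0,0,0,0,0]}'
python3 -c "
from h import *
go(.5247,.1447,.010)
C=cam('top');cv2.imwrite('pics/g1.png',cv2.resize(C[0][200:320,170:330],(800,600)))
C=cam('scene');cv2.imwrite('pics/g2.png',cv2.resize(C[0][140:260,290:450],(800,600)))"
```

```text
time: 2.4
tool_pos: [0.522, 0.1479, 0.0128]
tool_rot: [-3.14, -0.004, 2.843]
contact_force: [-0.1, -0.3, -0.5]
opening: 0.092
t 2.4 units [-0.14 -0.09  0.11] roll None rot [-3.14  -0.004  2.843] pos [0.522  0.1479 0.0128] F [-0.1 -0.3 -0.5] j6 -1.14 op 0.092
```

View pics/g2.png

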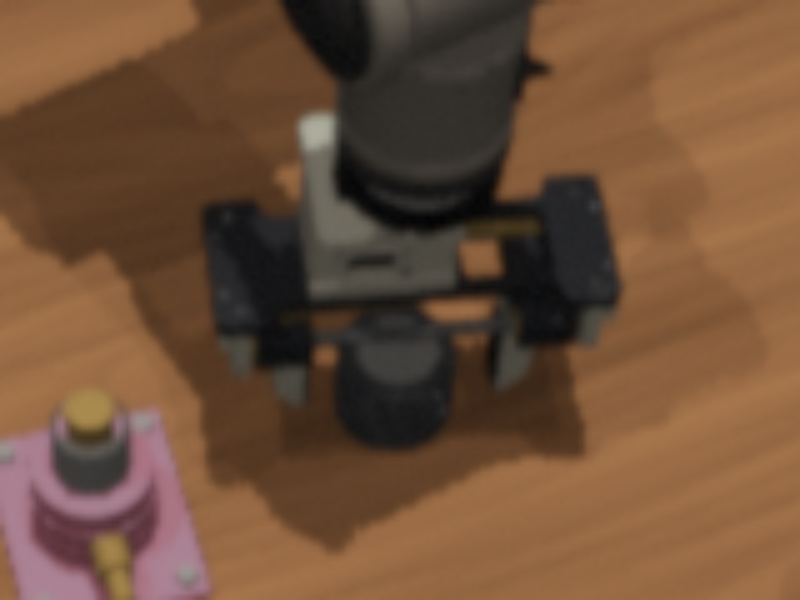

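The collar at (395,370) in this crop stands between the open fingers, at (290,370) and (510,350). I make a small correction, then close.

```bash
python3 -m crank '{"claw":[1,1,0.9,0.7,0.5,0.4,0.4,0.4],"delta_pos":[[-0.12,-0.08,0.1],[-0.12,-0.08,0.1],[-0.12,-0.08,0.1],[-0.12,-0.08,0.1],[-0.12,-0.08,0.1],[-0.12,-0.08,0.1],[-0.12,-0.08,0.1],[-0.12,-0.08,0.1]],"roll":[0,0,0,0,0,0,0,0]}' 40
python3 -m crank '{"claw":[0.4,0.4,0.4,0.4,0.4,0.4,0.4,0.4],"delta_pos":[[0,0,0],[0,0,0],[0,0,0],[0,0,0],[0,0,0],[0,0,0],[0,0,0],[0,0,0]],"roll":[0,0,0,0,0,0,0,0]}' 40
python3 -c "
from h import *
go(.5247,.1447,.010)"
```

```text
time: 3.17
tool_pos: [0.5265, 0.144, 0.0118]
tool_rot: [3.141, 0.0, 2.842]
contact_force: [0.1, 0.1, 0.8]
opening: 0.0576
time: 3.83
tool_pos: [0.5265, 0.144, 0.0118]
tool_rot: [3.141, 0.0, 2.842]
contact_force: [-0.6, 0.7, 2.7]
opening: 0.0574
t 3.83 units [0.08 0.01 0.07] roll None rot [3.141 0.    2.842] pos [0.5265 0.144  0.0118] F [-0.6  0.7  2.7] j6 -1.14 op 0.0574
```

```bash
python3 -m crank '{"claw":[0,0,0,0,0,0,0,0],"delta_pos":[[0,0,-0.3],[0,0,-0.9],[0,0,-1.7],[0,0,-2.6],[0,0,-3.5],[0,0,-4.4],[0,0,-5.2],[0,0,-5.8]],"roll":[0,0,0,0,0,0,0,0]}' 45
python3 -c "
from h import *
go(.5465,-.1702,.157)"
```

```text
time: 4.5
tool_pos: [0.5266, 0.1439, 0.1588]
tool_rot: [3.141, 0.001, 2.842]
contact_force: [-0.7, -0.2, -2.5]
opening: 0.0575
t 4.5 units [ -4.47 -11.77   0.07] roll None rot [3.141e+00 1.000e-03 2.842e+00] pos [0.5266 0.1439 0.1588] F [-0.7 -0.2 -2.5] j6 -1.14 op 0.0575
```

```bash
python3 -m crank '{"claw":[0,0,0,0,0,0,0,0],"delta_pos":[[-0.15,-0.4,0],[-0.5,-1.3,0],[-1,-2.6,0],[-1.5,-3.9,0],[-2,-5.2,0],[-2.5,-6.5,0],[-2.95,-7.7,0],[-3.4,-8.8,0]],"roll":[0,0,0,0,0,0,0,0]}'
python3 -m crank '{"claw":[0,0,0,0,0,0,0,0],"delta_pos":[[-0.4,-1.2,0],[-0.8,-2.1,0],[-1.05,-2.7,0],[-1.15,-2.95,0],[-1.15,-2.95,0],[-1.15,-2.95,0],[-1.15,-2.95,0],[-1.15,-2.95,0]],"roll":[0,0,0,0,0,0,0,0]}'
python3 - <<'E'
from h import *
go(.5483,-.1709,.157)
T=cam("top");S=cam("scene")
for C,n in((T,"top"),(S,"scene")):
  x,y=map(int,proj(C,(.5465,-.17,.13)));k=C[0][y-45:y+45,x-45:x+45];cv2.imwrite(f"pics/p{n}.png",cv2.resize(k,(400,400),interpolation=cv2.INTER_CUBIC));print(x,y)
cv2.imwrite("pics/p1.png",np.hstack([cv2.imread("pics/ptop.png"),cv2.imread("pics/pscene.png")]))
E
```

```text
time: 5.17
tool_pos: [0.5415, -0.0939, 0.1555]
tool_rot: [-3.141, -0.002, 2.841]
contact_force: [0.5, -1.2, -2.6]
opening: 0.0578
time: 5.83
tool_pos: [0.5483, -0.169, 0.1566]
tool_rot: [3.141, -0.001, 2.843]
contact_force: [0.5, 0.3, -2.8]
opening: 0.0575
t 5.83 units [-0.02 -0.07 -0.02] roll None rot [ 3.141e+00 -1.000e-03  2.843e+00] pos [ 0.5483 -0.169   0.1566] F [ 0.5  0.3 -2.8] j6 -1.71 op 0.0575
379 248
245 240
```

View pics/p1.png

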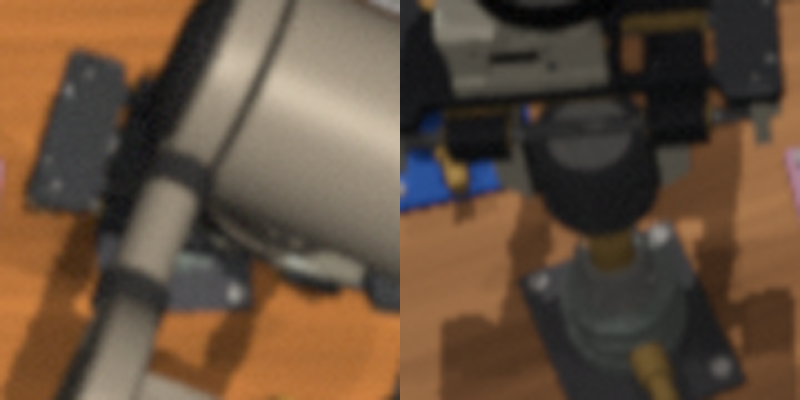

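The collar is above the follower at (610,240) in the right crop, and is gripped level. I lower it.

```bash
python3 -m crank '{"claw":[0,0,0,0,0,0,0,0],"delta_pos":[[-0.02,-0.07,0.2],[-0.02,-0.07,0.6],[-0.02,-0.07,1.0],[-0.02,-0.07,1.4],[-0.02,-0.07,1.8],[-0.02,-0.07,2.15],[-0.02,-0.07,2.35],[-0.02,-0.07,2.35]],"roll":[0,0,0,0,0,0,0,0]}'
python3 - <<'E'
from h import *
go(.5483,-.1709,.0788)
S=cam("scene")
x,y=map(int,proj(S,(.5465,-.17,.1)));k=S[0][y-35:y+35,x-35:x+35];cv2.imwrite(f"pics/p2.png",cv2.resize(k,(600,600),interpolation=cv2.INTER_CUBIC));print(x,y)
E
```

```text
time: 6.6
tool_pos: [0.5476, -0.1718, 0.0962]
tool_rot: [3.141, -0.003, 2.842]
contact_force: [0.5, -0.5, -2.0]
opening: 0.0575
t 6.6 units [-0.02  0.04  0.7 ] roll None rot [ 3.141e+00 -3.000e-03  2.842e+00] pos [ 0.5476 -0.1718  0.0962] F [ 0.5 -0.5 -2. ] j6 -1.71 op 0.0575
246 247
```

View pics/p2.png

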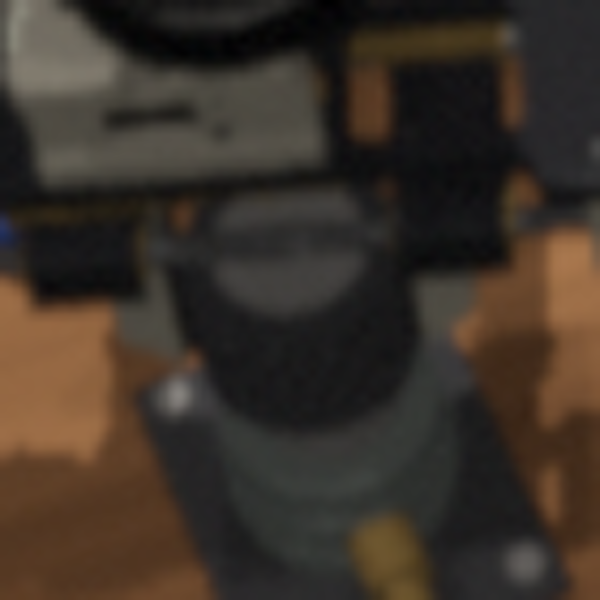

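```bash
python3 -c "
from h import *
S=cam('scene')
for z in (.055,.085,.108,.131): 
  p=proj(S,(.5465,-.1702,z));print(z,(p-[246-35,247-35])*600/70)"
python3 -m crank '{"claw":[0,0,0,0,0,0,0,0],"delta_pos":[[0,0.03,0.05],[0,0.03,0.1],[0,0.03,0.15],[0,0.03,0.2],[0,0.03,0.25],[0,0.03,0.3],[0,0.03,0.35],[0,0.03,0.35]],"roll":[0,0,0,0,0,0,0,0]}'
python3 -c "
from h import *
go(.5483,-.1709,.0788)"
```

```text
0.055 [325.8961477  390.25290974]
0.085 [312.92134636 331.99420464]
0.108 [302.63153185 285.79147264]
0.131 [292.0295854  238.18722378]
time: 7.37
tool_pos: [0.5484, -0.1713, 0.0889]
tool_rot: [3.141, -0.0, 2.842]
contact_force: [-0.6, 0.5, -2.2]
opening: 0.0574
t 7.37 units [0.01 0.01 0.4 ] roll None rot [ 3.141 -0.     2.842] pos [ 0.5484 -0.1713  0.0889] F [-0.6  0.5 -2.2] j6 -1.71 op 0.0574
```

```bash
python3 -m crank '{"claw":[0,0,0,0,0,0,0,0],"delta_pos":[[0,0,0.06],[0,0,0.12],[0,0,0.18],[0,0,0.24],[0,0,0.3],[0,0,0.36],[0,0,0.42],[0,0,0.42]],"roll":[0,0,0,0,0,0,0,0]}'
python3 -c "
from h import *
go(.5483,-.1709,.0788)"
```

```text
time: 8.03
tool_pos: [0.5486, -0.1714, 0.0787]
tool_rot: [3.142, 0.0, 2.842]
contact_force: [-0.5, 0.0, -1.1]
opening: 0.0572
t 8.03 units [ 0.02  0.01 -0.  ] roll None rot [3.142 0.    2.842] pos [ 0.5486 -0.1714  0.0787] F [-0.5  0.  -1.1] j6 -1.71 op 0.0572
```

```bash
python3 -m crank '{"claw":[0,0,0,0,0,0,0,0],"delta_pos":[[0,0,0.03],[0,0,0.06],[0,0,0.09],[0,0,0.12],[0,0,0.12],[0,0,0.12],[0,0,0.12],[0,0,0.12]],"roll":[0,0,0,0,0,0,0,0]}'
python3 -c "
from h import *
go(.5483,-.1709,.0668)"
```

```text
time: 8.7
tool_pos: [0.5488, -0.1715, 0.0782]
tool_rot: [-3.141, 0.002, 2.842]
contact_force: [-6.6, 2.1, 16.8]
opening: 0.0577
t 8.7 units [0.03 0.02 0.46] roll None rot [-3.141e+00  2.000e-03  2.842e+00] pos [ 0.5488 -0.1715  0.0782] F [-6.6  2.1 16.8] j6 -1.71 op 0.0577
```

It rests on the pins: TCP z is 0.078 with 17 N upward. Now I turn under a light push, stopping to check, and compensate for the 2 mm offset between tool and collar axis.

```bash
python3 -m crank '{"claw":[0,0,0,0,0,0,0,0],"delta_pos":[[0.02,0,0],[0.02,0,0],[0.02,-0.01,0],[0.02,-0.01,0],[0.02,-0.02,0],[0.02,-0.02,0],[0.02,-0.03,0],[0.02,-0.03,0]],"roll":[0.4,0.8,1.2,1.6,2.0,2.4,2.8,2.8]}'
python3 -c "
from h import *
go(.5483,-.1709,.0668);print(robot.observe()['torque'])"
```

```text
time: 9.37
tool_pos: [0.5488, -0.1719, 0.0783]
tool_rot: [3.14, 0.003, 2.546]
contact_force: [-3.8, 4.2, 16.5]
opening: 0.0579
t 9.37 units [0.04 0.02 0.46] roll None rot [3.140e+00 3.000e-03 2.546e+00] pos [ 0.5488 -0.1719  0.0783] F [-3.8  4.2 16.5] j6 -1.41 op 0.0579
[ 0.67013041  0.69654033 -0.11383299]
```

```bash
python3 -m crank '{"claw":[0,0,0,0,0,0,0,0],"delta_pos":[[0.02,0.01,0],[0.02,0.01,0],[0.02,0.01,0],[0.02,0.01,0],[0.02,0.01,0],[0.02,0.01,0],[0.02,0.01,0],[0.02,0.01,0]],"roll":[0.4,0.8,1.2,1.6,2.0,2.4,2.8,2.8]}'
python3 -c "
from h import *
go(.5483,-.1709,.0668);print(robot.observe()['torque'])"
```

```text
time: 10.03
tool_pos: [0.5481, -0.1716, 0.0762]
tool_rot: [3.141, 0.001, 2.254]
contact_force: [0.5, 0.0, 1.7]
opening: 0.0575
t 10.03 units [0.02 0.02 0.37] roll None rot [3.141e+00 1.000e-03 2.254e+00] pos [ 0.5481 -0.1716  0.0762] F [0.5 0.  1.7] j6 -1.12 op 0.0575
[-0.08445299 -0.09692338 -0.02390893]
```

It dropped in: z is 0.0762 and the force is nearly gone. I push straight down.

```bash
python3 -m crank '{"claw":[0,0,0,0,0,0,0,0],"delta_pos":[[0,0,0.04],[0,0,0.08],[0,0,0.12],[0,0,0.16],[0,0,0.2],[0,0,0.24],[0,0,0.27],[0,0,0.27]],"roll":[0,0,0,0,0,0,0,0]}' 60
python3 -c "
from h import *
go(.5483,-.1709,.0668);print(robot.observe()['torque'])"
```

```text
time: 10.7
tool_pos: [0.5481, -0.1716, 0.0692]
tool_rot: [3.141, 0.001, 2.255]
contact_force: [1.8, 0.0, 4.8]
opening: 0.0578
t 10.7 units [0.02 0.03 0.09] roll None rot [3.141e+00 1.000e-03 2.255e+00] pos [ 0.5481 -0.1716  0.0692] F [1.8 0.  4.8] j6 -1.12 op 0.0578
[-0.05188529 -0.33768521 -0.01437308]
```

```bash
python3 -m crank '{"claw":[0,0,0,0,0,0,0,0],"delta_pos":[[0,0,0.03],[0,0,0.06],[0,0,0.09],[0,0,0.12],[0,0,0.15],[0,0,0.18],[0,0,0.18],[0,0,0.18]],"roll":[0,0,0,0,0,0,0,0]}'
python3 - <<'E'
from h import *
go(.5483,-.1709,.0668);print(robot.observe()['torque'])
S=cam("scene")
x,y=map(int,proj(S,(.5465,-.17,.08)));k=S[0][y-35:y+35,x-35:x+35];cv2.imwrite(f"pics/p3.png",cv2.convertScaleAbs(cv2.resize(k,(600,600),interpolation=cv2.INTER_CUBIC),alpha=1.6));print(x,y)
E
```

```text
time: 11.37
tool_pos: [0.5481, -0.1716, 0.0667]
tool_rot: [3.141, 0.002, 2.256]
contact_force: [-2.8, 2.3, 19.5]
opening: 0.0573
t 11.37 units [ 0.02  0.02 -0.  ] roll None rot [3.141e+00 2.000e-03 2.256e+00] pos [ 0.5481 -0.1716  0.0667] F [-2.8  2.3 19.5] j6 -1.12 op 0.0573
[ 0.23687352  0.62875059 -0.04768613]
247 251
```

View pics/p3.png

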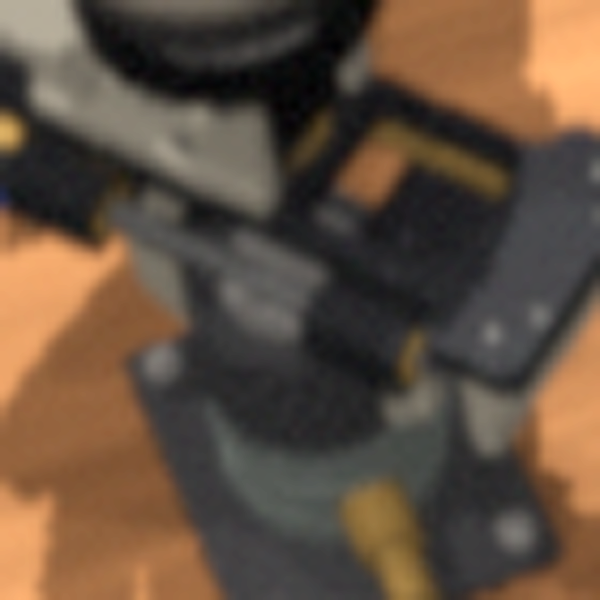

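The collar's edge meets the pot's shoulder at about (320,440). TCP z is 0.0667, and I expected 0.0668 at home. One hold to check it is steady, then hand in.

```bash
python3 -m crank '{"claw":[0,0,0,0,0,0,0,0],"delta_pos":[[0,0,0],[0,0,0],[0,0,0],[0,0,0],[0,0,0],[0,0,0],[0,0,0],[0,0,0]],"roll":[0,0,0,0,0,0,0,0]}' 60
python3 - <<'E'
from h import *
go(.5483,-.1709,.0668)
print(robot.hand_in())
E
```

```text
time: 12.08
tool_pos: [0.5482, -0.1717, 0.0667]
tool_rot: [3.141, 0.002, 2.256]
contact_force: [-2.5, 2.7, 19.3]
opening: 0.0572
t 12.08 units [ 0.02  0.02 -0.  ] roll None rot [3.141e+00 2.000e-03 2.256e+00] pos [ 0.5482 -0.1717  0.0667] F [-2.5  2.7 19.3] j6 -1.12 op 0.0572
the job is handed in; nothing more can be done
None
```

The collar is on the grey cell, keyed over its pins and held down on the shoulder, and I handed the job in at 12.1 s. `hand_in` gives no verdict, so success rests on the checks below.

I gripped the collar and lowered it onto the pins. I then turned it about 34° under a light push until it dropped about 2 mm into the keyways, and pushed it down against the spring.

**Last checks:**
- **Height:** the TCP was at z 0.0667 m, against 0.0668 m expected when fully home, which puts collar_center at about 78 mm.
- **Push:** about 19 N upward on the tool, unchanged over a 0.7 s hold.
- **Grip:** fingers 57 mm apart on the 58 mm collar, grip set to 60 N.
- **Tilt:** the tool was within about 0.002 rad of vertical.
- **Picture:** the last one shows the collar's edge against the pot's shoulder.

**Not fully settled:**
- **Follower travel:** I could not read it directly; I inferred it from the height.
- **Axis position:** the camera estimates of the cell axis disagreed by 1–2 mm. The 1 mm bore clearance around the neck should keep the collar within the 3 mm limit.
- **Side force:** about 3–4 N remained.
- **Bystanders:** I did not measure them again, but the path kept clear of them and I felt no unexpected contact.

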